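# Open the pipe stand and tip the wooden organ pipe up into it

## Robot

A 7-joint arm with a two-finger parallel gripper is mounted at the origin on the work surface. World frame = base frame: x ahead of the robot, y to its left, z up, the work surface at z = 0. Lengths are in m, angles in rad, forces in N, time in s.
With the tool pointing down it reaches from about 0.4 to 0.85 m from the base axis. Payload 10.4 kg.
Tool frame: the origin (TCP) lies between the finger pads; the fingertips stand 11 mm ahead of it and the grasp point (between the pads) lies 8 mm behind it; x points along the fingers, y is the direction in which the jaws open and shut, and the axes are right-handed (so a half turn about x gives the same grasp; the last joint's range is limited). The gripper opens to 87 mm and grips with 3 to 60 N. Pads are 19 mm wide; open, the fingers measure 117 mm over their backs; the gripper's body (75 mm by 190 mm) begins 51 mm behind the grasp point.
Start: joints at [1.107, 0.332, -0.065, 1.46, 0.022, 1.35, -0.088], TCP at [0.267, -0.565, 0.206] pointing down, gripper open.
Joint ranges: [-2.6, 2.6], [-0.5, 2.12], [-1.47, 1.34], [0.16, 2.42], [-1.27, 4.41], [0.06, 2.06], [-2.6, 2.6]. Speed limits (rad/s): [2.22, 2.22, 2.79, 2.79, 3.14, 3.14, 3.14].

## Interface

Orientations are given as a unit quaternion [x, y, z, w].
In Python, from bench import r, cams, ticket gives the robot as it stands. The module is installed in compiled form; this text tells all that it offers.
- The arm moves only by the tool drive_tool, never from a script. Its argument "moves" is text: rows parted by semicolons, each of 5 numbers parted by spaces: the shift along the world's x, y, z in m, then the turn about the world's z in degrees, then the closure, from 0 (fully open) to 1 (shut). In form: x y z twist grip; .... A call has 1 to 20 rows; each row shifts and turns the commanded pose from where the row before left it; what a row does not reach is not made up. A row lasts 1/8 s, in which the tool goes at most 62.5 mm and 10.7 degrees, less where a joint would pass 70% of its speed; a pose out of reach is approached as far as the arm can. A call is refused whole if a number of a shift passes 0.0625 or a number of a turn 10.7, either way. A call with a gripper value outside its range is refused whole. The fingers move at their own pace and stop on an object; "newtons" is the grip in N (left out, the last holds). Time passes only in rows, so rows that do not move let the fingers close. It gives the time, the measured TCP pose, the force and the opening at its end, in the units of the state.
- r.read_state(): the state, without advancing time (a new reading comes with each control period).
- cams.camera(name): name is "scene" or "side" or "wrist"; returns a dict with "color" (384x512x3 uint8, red, green, blue), "fx", "fy", "cx", "cy" (pixels), "extrinsics" (4x4, takes a point from camera to world coordinates). Camera axes: x right, y down, z forward; pixel columns grow to the right and rows downward; lengths in m; the calibration is good to about 2 mm. A picture is of the moment at which its call begins. There is no depth.
- ticket.close_job(): hands the job in, once; it reports no verdict.
The state is a dict: "time": time; "joint_positions": joint angles; "joint_vel": joint speeds; "joint_torque": joint torques, N m; "ee_pos": TCP position; "eef_rot": TCP orientation; "ft_force": force on the tool from outside, world axes, zero at the start; "torque": the same for the moment, N m; "width": finger opening in m.
Only numpy, scipy, OpenCV 4.12 (cv2) and the standard library are available. Lean on these libraries where they do the work, as an engineer would, in place of code of your own. Each camera call takes 0.05 s, during which the arm holds its last target.

## Task

Please set up the wooden organ pipe in the small plywood stand. First swing the stand's hinged cover up past upright, let go of it and wait a good second or two to see that the stiff hinge holds it there. Then tip the pipe that lies in front of it up by its head end, its foot staying down on the bench, until it stands on its own between the stand's two cheeks; leave the cover up and the other things on the bench where they are.

Things in the scene. Friction and masses are not known exactly. Their poses are not given: they have to be found in the camera images.
- stand: Plywood stand fixed to the bench: back board 190 wide, 130 high, 18 thick; two cheeks 15 thick, 130 high, running 110 forward from it, 140 apart inside; open front to the robot's left, no floor, the hinged cover as roof. Origin: on the bench, middle of the back board's front face. x points out of the stand's back, away from the open front, y left along the board, z up.
- cover (a joint): Wooden cover, 115 long, 180 wide, 8 thick, 0.12 kg, with a tab 34 wide standing out at the middle of its front edge, its end 153 from the hinge. Friction hinge (0.16 N m) along the back board's top: stays where left. Rad: 0 = level, shut (underside 132 above the bench), grows as the front goes up and back, 1.57 = upright, 2.0 = stop. Two low battens across its top.
- cover_tab (a point): Middle of the underside of the cover's tab, 137 from the hinge line; moves with the cover. Its z axis is the cover's upward normal, its x axis points to the hinge.
- cover_hinge (a point): Middle of the cover's hinge line, 132 above the bench, above the origin of stand. Axes as stand.
- pipe: Loose square wooden organ pipe, 40 x 40, on a foot block 56 x 56 x 22 high, 190 long in all, 0.24 kg. It lies sloping: the foot's heel edge on the bench between the cheeks, head end out of the stand's front, overhanging the rest bar, its underside 60 above the bench. Origin: centre of the foot's base; z to the head; x: face now on top (dark slot), later towards the back board. Rocks a little on landing.
- pipe_heel (a point): Middle of the pipe's heel edge (pipe x = -28, z = 0): the lower edge of the foot block, on the bench, about which it tips up; past about 70 degrees it drops onto its foot by itself.
- pipe_head (a point): Middle of the lower edge of the pipe's head end (pipe x = -20, z = 190).
- rest: Dark wooden rest bar fixed to the bench under the pipe, 20 long (along the pipe) x 100 wide (across it) x 42 high. Origin: centre of its underside; its x points to the pipe's foot.
- stopper: Bystander: cork stopper, 34 x 34 x 52 high with a wooden knob, beside the pipe. Origin: centre of the underside.
- gauge_block: Bystander: brass block, 70 x 30 x 32 high, on the other side of the pipe. Origin: centre of the underside.
- file: Bystander: flat file with wooden handle, 230 long, 22 high. Origin: underside, where the handle meets the blade.
- short_pipe: Bystander: another, shorter square wooden pipe lying flat, 110 x 30 x 30. Origin: centre of the underside.
- glue: Bystander: white glue bottle, 56 across, 130 high. Origin: centre of the underside.
- pot: Bystander: white pot with pencils, 80 across, pencils up to 165 high. Origin: centre of the underside.
- square: Bystander: try square lying flat, stock 100 long, blade 150 long, 22 high. Origin: centre of the stock's underside.
Not all that is in view belongs to the job. Leave any blue or red look-alike of the pipe alone.

How it is judged:
On the way:
1. the cover is swung up past upright and holds there by itself, untouched, while the pipe still lies (value of joint cover above 1.5 rad and velocity of joint cover between -0.05 and 0.05 rad/s and angle between pipe's own z axis and vertical above 1 rad and contact force between stand and the fingers below 0.1 N and contact force between stand and the arm below 0.1 N), for 0.8 s.
At the end, for the whole second after the job is handed in: The pipe stands still on its foot on the bench, within 0.05 rad of upright, its centre between the stand's cheeks and in front of the back board (not more than 125 mm from it), and the cover is still up past 1.5 rad (angle between pipe's own z axis and vertical below 0.05 rad and height (world z) of pipe between -0.006 and 0.006 m and x of pipe in the frame of stand between -0.125 and 0 m and y of pipe in the frame of stand between -0.07 and 0.07 m and linear speed of pipe below 0.02 m/s and value of joint cover above 1.5 rad); the robot touches nothing.
It fails at once if the pipe's heel edge is lifted more than 20 mm off the bench (height (world z) of pipe_heel above 0.02 m).
It fails at once if another thing on the bench is moved more than 30 mm (distance of any of stopper, gauge_block, file, short_pipe, glue, pot, square from where it was at the start of the episode above 0.03 m).
It also fails if it takes over 54 s, if anything falls off the work surface, if the arm or the gripper's body presses on something with over 40 N, if the wrist force passes 120 N, or if a joint passes its speed limit or range.

## Working session

There is one attempt and no reset: what is moved stays moved. The work goes in short steps, Python scripts to look and compute and a tool call to move; the robot and the scene stay as the last step left them, time stands still between calls to the robot, and variables do not carry over. Pictures are saved under pics/ and viewed, and the job is handed in when it is done.

Besides the shell and the picture viewer there is one more tool, called after "Call:" in YAML: its name, and indented under it one key for each argument. drive_tool: Moves the arm, as the interface text tells. Its arguments: {"type":"object","properties":{"moves":{"type":"string"},"newtons":{"type":"number"}},"required":["moves"]}

```bash
mkdir -p pics
cat > h.py <<'E'
import numpy as np, cv2
from bench import r, cams, ticket
def snap(n,tag,s=1.5):
    c=cams.camera(n); im=c["color"][:,:,::-1]
    cv2.imwrite(f"pics/{tag}_raw.png",im)
    np.savez(f"{tag}.npz",fx=c["fx"],fy=c["fy"],cx=c["cx"],cy=c["cy"],E=c["extrinsics"])
    cv2.imwrite(f"pics/{tag}.png",cv2.resize(im,None,fx=s,fy=s,interpolation=cv2.INTER_CUBIC))
def crop(tag,u0,v0,u1,v1,s,out):
    im=cv2.imread(f"pics/{tag}_raw.png")[v0:v1,u0:u1]
    cv2.imwrite(f"pics/{out}.png",cv2.resize(im,None,fx=s,fy=s,interpolation=cv2.INTER_CUBIC))
def ray(tag,u,v):
    d=np.load(f"{tag}.npz");E=d["E"]
    k=np.array([(u-d["cx"])/d["fx"],(v-d["cy"])/d["fy"],1]);k=E[:3,:3]@k
    return E[:3,3],k/np.linalg.norm(k)
def onz(tag,u,v,z):
    o,k=ray(tag,u,v);return o+k*(z-o[2])/k[2]
def tri(a,b):
    A=np.zeros((3,3));B=np.zeros(3)
    for o,k in (ray(*a),ray(*b)):
        P=np.eye(3)-np.outer(k,k);A+=P;B+=P@o
    return np.linalg.solve(A,B)
def proj(tag,p):
    d=np.load(f"{tag}.npz");E=d["E"];q=E[:3,:3].T@(np.array(p)-E[:3,3])
    return np.array([d["fx"]*q[0]/q[2]+d["cx"],d["fy"]*q[1]/q[2]+d["cy"]])
E
python3 - <<'E'
from h import *
np.set_printoptions(precision=3,suppress=True)
for n in("scene","side","wrist"):
    snap(n,n+"0"); print(n,np.load(n+"0.npz")["E"])
s=r.read_state();print(s)
E
```

```text
scene [[-0.705  0.61  -0.362  1.048]
 [ 0.709  0.608 -0.357  0.448]
 [ 0.003 -0.508 -0.861  1.151]
 [ 0.     0.     0.     1.   ]]
side [[-0.743 -0.333  0.581 -0.252]
 [-0.669  0.356 -0.652  0.974]
 [ 0.01  -0.873 -0.487  0.847]
 [ 0.     0.     0.     1.   ]]
wrist [[ 0.426 -0.878 -0.218  0.326]
 [-0.905 -0.413 -0.103 -0.537]
 [ 0.001  0.241 -0.971  0.384]
 [ 0.     0.     0.     1.   ]]
{'time': 0.15, 'joint_positions': array([ 1.107,  0.333, -0.065,  1.461,  0.022,  1.35 , -0.089]), 'joint_vel': array([ 0.002, -0.001, -0.001, -0.001, -0.002,  0.   ,  0.001]), 'joint_torque': array([  0.002, -62.363,   0.026, -39.014,  -0.061,   0.037,   0.   ]), 'ee_pos': array([ 0.267, -0.565,  0.206]), 'eef_rot': array([-0.69 , -0.155,  0.69 , -0.154]), 'ft_force': array([ 1.065, -0.024, -0.252]), 'torque': array([-0.022,  0.012,  0.033]), 'width': 0.08719841411460506}
```

View pics/scene0.png

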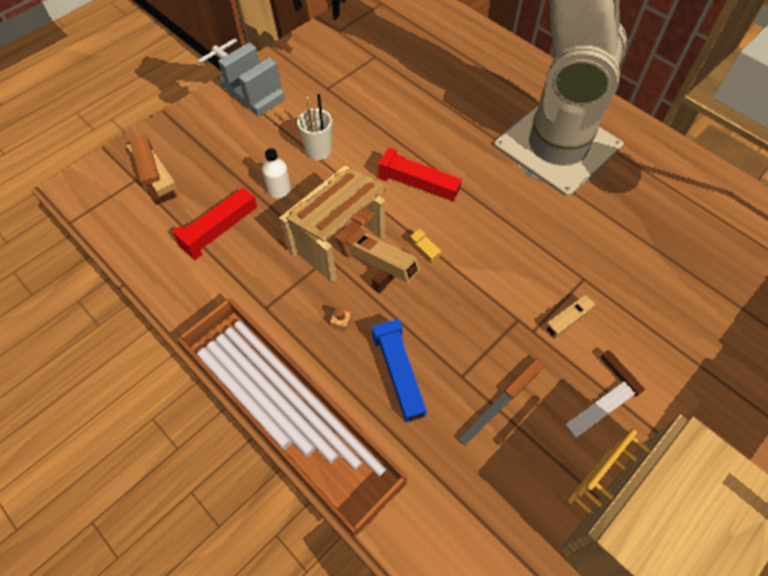

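View pics/side0.png

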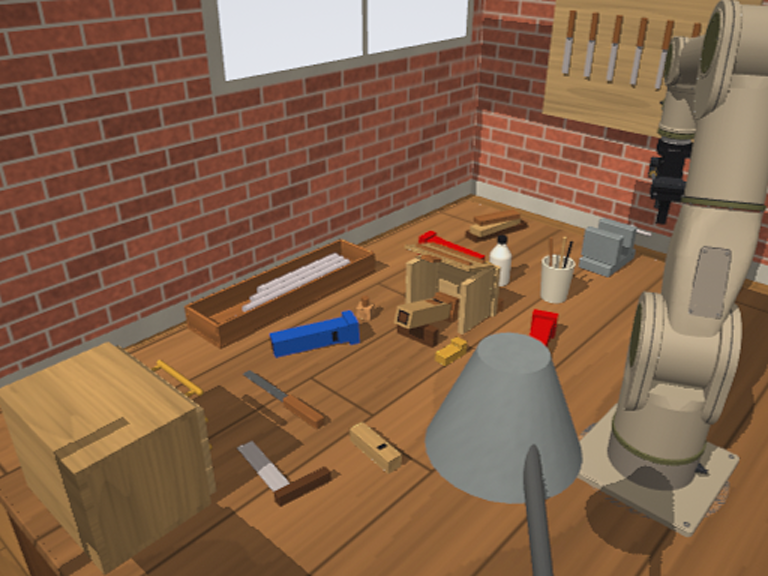

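View pics/wrist0.png

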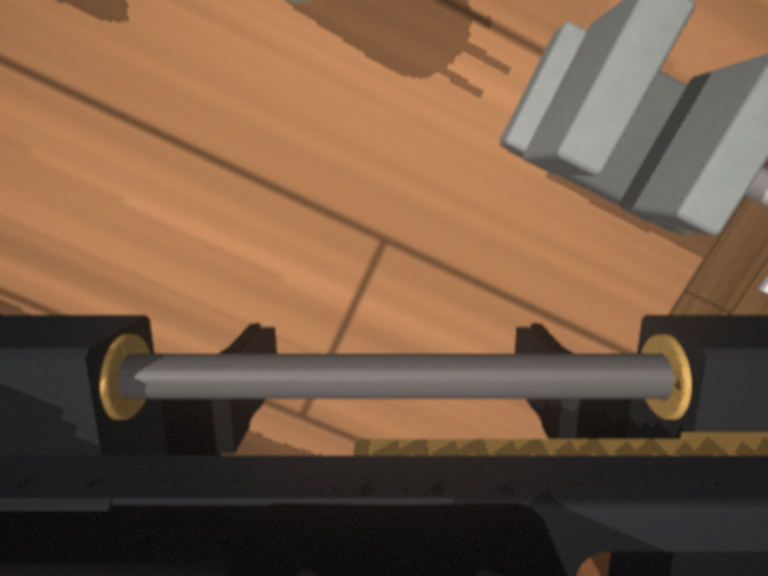

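The scene view shows the stand with its shut cover near (335,220), the pipe's head near (410,268), brass block at (425,245), stopper at (340,317), glue at (275,175) and pot at (317,135). The side view shows the open front, with the pipe's head at (405,318). I'll enlarge both.

Run:
```python
from h import *
crop("scene0",170,95,300,220,6,"c1")
crop("side0",225,140,355,250,6,"c2")
```

```text
(no output)
```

View pics/c1.png

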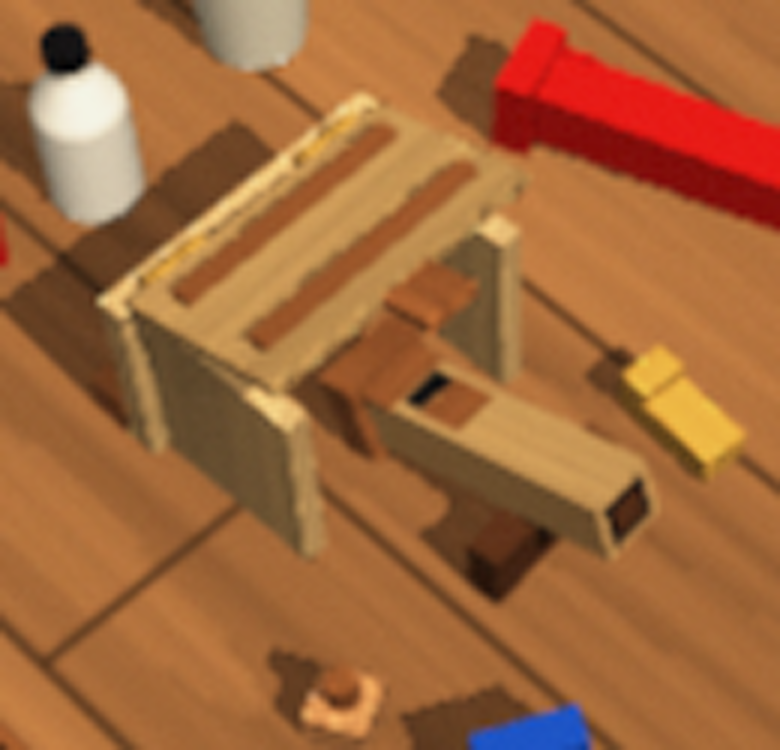

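View pics/c2.png

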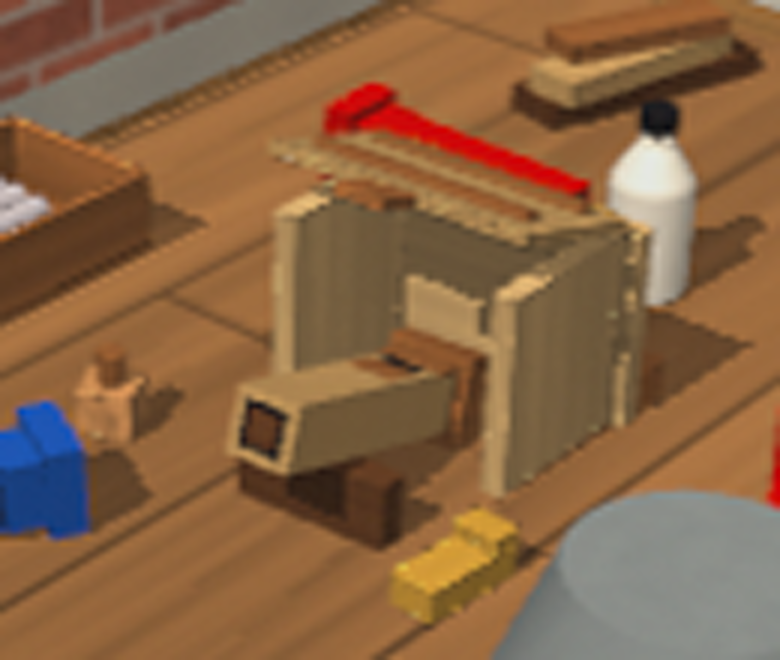

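```bash
cat > fit.py <<'E'
from h import *
from scipy.optimize import least_squares
np.set_printoptions(precision=4,suppress=True)
S=lambda u,v:("scene0",170+u/6,95+v/6)
D=lambda u,v:("side0",225+u/6,140+v/6)
C=[((-110,85,0),S(303,556)),((-110,70,0),S(322,547)),((-110,85,130),S(290,430)),((-110,70,130),S(312,410)),
((-110,-70,0),S(500,375)),((-110,-85,0),S(520,383)),((-110,-70,130),S(497,243)),((-110,-85,130),S(520,230)),((18,95,130),S(100,300)),((0,95,0),S(160,447)),
((-110,-85,0),D(500,496)),((-110,-70,0),D(483,488)),((-110,-70,130),D(497,292)),((-110,-85,130),D(516,300)),((-110,85,130),D(275,210)),((-110,70,130),D(297,218))]
def T(p,l):
    c,s=np.cos(p[2]),np.sin(p[2]);l=np.array(l)/1000.
    return np.array([p[0]+c*l[0]-s*l[1],p[1]+s*l[0]+c*l[1],l[2]])
if __name__=="__main__":
    f=lambda p:np.concatenate([proj(t[0],T(p,l))-t[1:] for l,t in C])
    g=onz(*S(430,420),0);print(g)
    o=least_squares(f,[g[0],g[1]-.1,-1.57],loss="soft_l1");print(o.x);print(f(o.x).reshape(-1,2))
    np.save("stand.npy",o.x)
    p=o.x
    for n,l in dict(hinge=(0,0,132),front=(-110,0,0),tab0=(-137,0,132)).items(): print(n,T(p,l))
    # cover corners predicted at angles, compare
    for a in (0,.1,.2,.3,.4):
        c,s=np.cos(a),np.sin(a)
        for nm,rr,y in(("cfrontL",115,90),("cfrontR",115,-90),("tabL",153,17),("tabR",153,-17)):
            P=T(p,(-rr*c,y,132+rr*s)); q=proj("scene0",P);w=proj("side0",P)
            print(a,nm,(q-[170,95])*6,(w-[225,140])*6)
    print("head tri",tri(S(605,556),D(290,474)),tri(S(652,497),D(240,380)), tri(S(605,515),D(300,400)),)
    print("gauge",onz(*S(705,475),0),onz(*D(425,625),0),onz(*S(655,350),.032),"stopper",onz(*S(335,735),0),"glue",onz(*S(92,215),0))
    print("rest",onz(*S(495,602),0),onz(*D(385,548),0))
E
python3 fit.py
```

```text
[ 0.5527 -0.1224  0.    ]
[ 0.5806 -0.2194 -1.5221]
[[ 0.9254  0.1001]
 [ 1.0058 -1.3593]
 [-0.254  -0.8274]
 [-0.3608 -0.6224]
 [ 0.3629  0.8554]
 [ 0.0082 -3.1926]
 [ 0.5021 -0.6432]
 [-0.0908 -1.3242]
 [-0.506  -0.6373]
 [-0.9223  0.9686]
 [-0.1107  0.3576]
 [-0.893   0.1646]
 [-0.9218 -0.1251]
 [-0.3063 -0.0494]
 [-0.7004 -0.1605]
 [-0.9815 -0.2326]]
hinge [ 0.5806 -0.2194  0.132 ]
front [ 0.5752 -0.1095  0.    ]
tab0 [ 0.5739 -0.0826  0.132 ]
0 cfrontL [288.1497 434.8422] [258.8569 206.4286]
0 cfrontR [533.0237 219.1436] [516.978  302.7159]
0 tabL [445.8158 386.5554] [319.256  268.0451]
0 tabR [491.9436 344.982 ] [368.301  286.8276]
0.1 cfrontL [285.3533 421.4135] [259.8518 188.4891]
0.1 cfrontR [532.2455 204.7903] [518.9484 283.9161]
0.1 tabL [443.8057 368.347 ] [320.916  243.3911]
0.1 tabR [490.4395 326.5279] [370.2098 261.9522]
0.2 cfrontL [280.8619 406.5759] [262.067 169.947]
0.2 cfrontR [529.799  189.1739] [522.0809 264.4137]
0.2 tabL [439.4878 348.206 ] [324.2349 217.8011]
0.2 tabR [486.6376 306.1787] [373.7635 236.1132]
0.3 cfrontL [274.6876 390.4665] [265.487  151.0134]
0.3 cfrontR [525.6755 172.4441] [526.349  244.4321]
0.3 tabL [432.8425 326.313 ] [329.1911 191.5795]
0.3 tabR [480.5135 284.1191] [378.9378 209.6184]
0.4 cfrontL [266.8655 373.2455] [270.0796 131.9078]
0.4 cfrontR [519.888  154.7718] [531.7102 224.2046]
0.4 tabL [423.8835 302.8848] [335.7381 165.0459]
0.4 tabR [472.0748 260.5691] [385.6834 182.7914]
head tri [0.5559 0.0113 0.0387] [0.5559 0.0434 0.1183] [0.5557 0.0087 0.083 ]
gauge [0.4708 0.0109 0.    ] [0.4452 0.0134 0.    ] [ 0.4466 -0.0518  0.032 ] stopper [ 0.7226 -0.0169  0.    ] glue [ 0.5931 -0.3667  0.    ]
rest [ 0.6087 -0.0142  0.    ] [ 0.5066 -0.0292  0.    ]
```

```bash
cat > m.py <<'E'
from fit import *
from scipy.spatial.transform import Rotation as R
p=np.load("stand.npy")
inv=lambda P:np.array([[np.cos(p[2]),np.sin(p[2])],[-np.sin(p[2]),np.cos(p[2])]])@(P[:2]-p[:2])
for n,a,b in(("TL",S(600,513),D(243,380)),("TR",S(646,465),D(303,402)),("BR",S(657,500),D(288,475)),("BL",S(610,556),D(228,452))):
    P=tri(a,b);print(n,P,inv(P),np.round(proj(a[0],P)-a[1:],1))
# foot top edges: upper rear corner etc
for n,a,b in(("tabR",S(478,290),D(412,200)),("tabL",S(430,325),D(340,185)),("slot",S(447,378),D(425,365))):
    P=tri(a,b);print(n,P,inv(P))
M=R.from_quat(r.read_state()["eef_rot"]).as_matrix();print(M)
E
python3 m.py
```

```text
TL [0.5724 0.0237 0.1022] [-0.2432  0.0037] [-0.3 -1.4]
TR [0.5346 0.0193 0.1012] [-0.2407 -0.0343] [-0.4 -1.7]
BR [0.5313 0.0277 0.0639] [-0.2492 -0.0371] [-0.  -0.1]
BL [0.5715 0.0323 0.0627] [-0.2519  0.0032] [-0.1 -0.4]
tabR [ 0.5512 -0.0841  0.1744] [-0.1366 -0.0228]
tabL [ 0.5892 -0.0767  0.1781] [-0.1421  0.0156]
slot [ 0.5508 -0.1098  0.0622] [-0.1109 -0.0244]
[[-0.0005  0.4266 -0.9044]
 [ 0.001  -0.9044 -0.4266]
 [-1.     -0.0011  0.0001]]
```

Call:
drive_tool:
  moves: "0 0 0.04 0 0;0 0 0.04 0 0;0 0 0.04 0 0;0.022 0.034 0 5 0;0.022 0.034 0 5 0;0.022 0.034 0 5 0;0.022 0.034 0 5 0;0.022 0.034 0 5 0;0.022 0.034 0 5 0;0.022 0.034 0 5 0;0.022 0.034 0 5 0;0.022 0.034 0 5 0;0.022 0.034 0 5 0;0.022 0.034 0 5 0;0.022 0.034 0 5 0;0.022 0.034 0 5 0;0.019 0.045 0 2.5 0;0 0 0 0 0;0 0 0 0 0"
  newtons: 15

```text
time: 2.52
ee_pos: [0.5716, -0.0779, 0.3263]
eef_rot: [0.487, 0.512, -0.488, 0.512]
ft_force: [-0.8, -1.1, -0.5]
width: 0.0872
```

Run:
```python
from h import *
from scipy.spatial.transform import Rotation as R
np.set_printoptions(precision=4,suppress=True)
for n in("scene","side","wrist"): snap(n,n+"1")
s=r.read_state();print(s["time"],s["ee_pos"],s["joint_positions"]);print(R.from_quat(s["eef_rot"]).as_matrix())
crop("side1",200,60,380,250,3.5,"c3")
```

```text
2.675 [ 0.5714 -0.0793  0.3265] [ 0.5112  0.2362 -0.5548  1.3628  0.124   1.577   0.0162]
[[ 0.      0.9989  0.0465]
 [-0.0005  0.0465 -0.9989]
 [-1.     -0.      0.0005]]
```

View pics/wrist1.png

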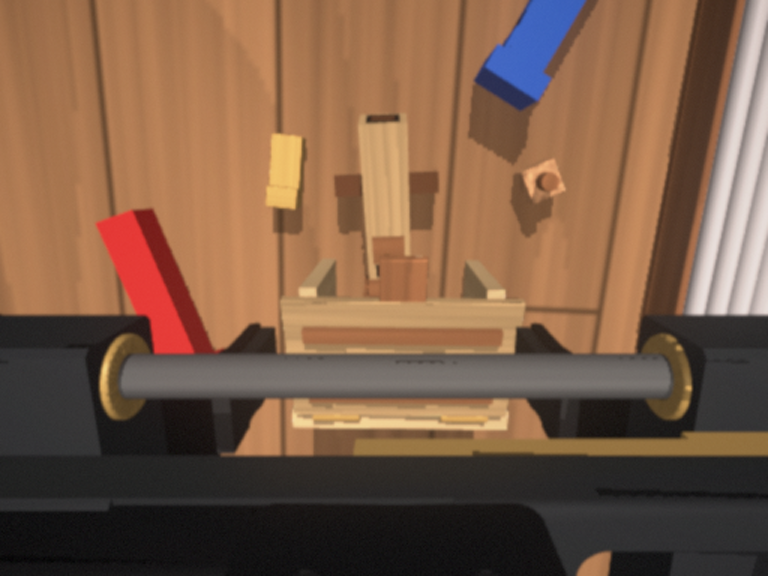

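View pics/c3.png

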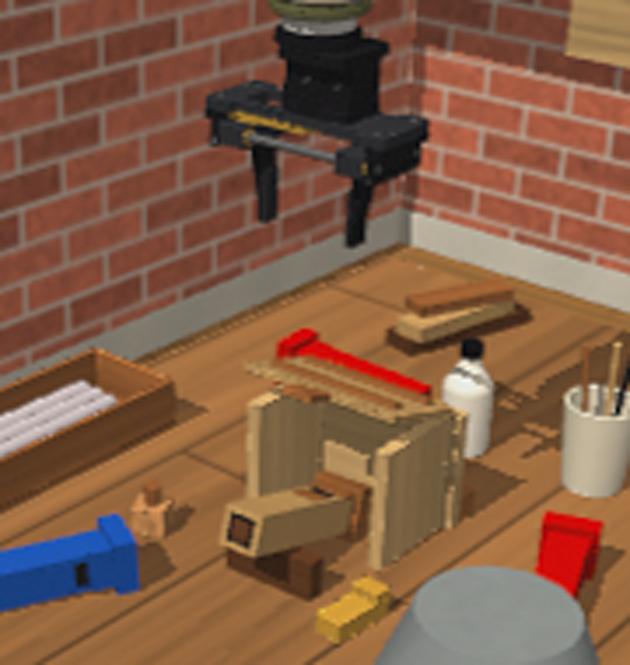

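Wrist view: the tab is at (405,278) with its end edge at row 257, and the pipe's head is at (385,120), turned slightly against the stand. I'll cross-check these in numbers.

Run:
```python
from h import *
np.set_printoptions(precision=4,suppress=True)
p=np.load("stand.npy")
inv=lambda P:np.array([[np.cos(p[2]),np.sin(p[2])],[-np.sin(p[2]),np.cos(p[2])]])@(P[:2]-p[:2])
W=lambda u,v,z:onz("wrist1",u/1.5,v/1.5,z)
for n,u,v,z in(("tabendL",383,257,.181),("tabendR",428,258,.181),("tabbase",382,298,.17),("tabbaseR",428,300,.17),("cFL",282,300,.172),("cFR",524,302,.172),
 ("headTL",360,115,.102),("headTR",407,116,.102),("slotend L",373,237,.062),("slotR",404,237,.062),("boardL",292,428,.13),("boardR",508,428,.13),("gauge1",302,137,.03),("gauge2",268,205,.032),("stopL",522,178,.04),("stopR",566,188,.04)):
    P=W(u,v,z);print(n,P,inv(P))
```

```text
tabendL [ 0.5632 -0.0748  0.181 ] [-0.1453 -0.0103]
tabendR [ 0.5945 -0.0741  0.181 ] [-0.1445  0.021 ]
tabbase [ 0.5635 -0.1075  0.17  ] [-0.1126 -0.0116]
tabbaseR [ 0.5974 -0.1074  0.17  ] [-0.111   0.0222]
cFL [ 0.4906 -0.1118  0.172 ] [-0.1118 -0.0846]
cFR [ 0.6674 -0.1052  0.172 ] [-0.1099  0.0924]
headTL [0.5387 0.0255 0.102 ] [-0.2466 -0.0299]
headTR [0.5766 0.0265 0.102 ] [-0.2458  0.008 ]
slotend L [ 0.551  -0.0786  0.062 ] [-0.142  -0.0227]
slotR [ 0.5802 -0.0773  0.062 ] [-0.142   0.0065]
boardL [ 0.4882 -0.2415  0.13  ] [ 0.0176 -0.0934]
boardR [ 0.6788 -0.2327  0.13  ] [0.0181 0.0975]
gauge1 [0.4783 0.01   0.03  ] [-0.2341 -0.091 ]
gauge2 [ 0.445 -0.056  0.032] [-0.1698 -0.1275]
stopL [ 0.6909 -0.0184  0.04  ] [-0.1954  0.12  ]
stopR [ 0.7343 -0.0258  0.04  ] [-0.1859  0.163 ]
```

Call:
drive_tool:
  moves: "0.005 -0.004 -0.04 0 0;0 0 -0.04 0 0;0 0 -0.04 0 0;0 0 -0.02 0 0;0 0 -0.017 0 0;0 0 0 0 0;0 0 0 0 1;0 0 0 0 1;0 0 0 0 1;0 0 0 0 1;0 0 0 0 1;0 0 0 0 1"
  newtons: 15

```text
time: 4.18
ee_pos: [0.5767, -0.0823, 0.1695]
eef_rot: [0.488, 0.512, -0.488, 0.512]
ft_force: [0.0, -0.6, 0.0]
width: 0.035
```

Run:
```python
from h import *
np.set_printoptions(precision=4,suppress=True)
for n in("side","wrist","scene"): snap(n,n+"2")
s=r.read_state();print(s["time"],s["ee_pos"],s["ft_force"],s["width"])
crop("side2",240,100,350,210,6,"c4")
crop("scene2",170,60,300,200,5,"c5")
```

```text
4.325 [ 0.5767 -0.0822  0.1695] [0.6364 0.2247 0.4336] 0.0232385517197029
```

View pics/c4.png

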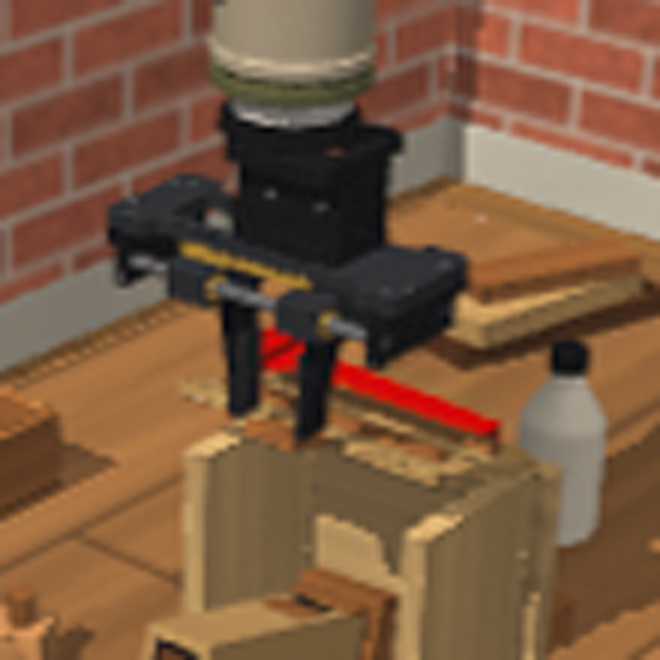

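View pics/c5.png

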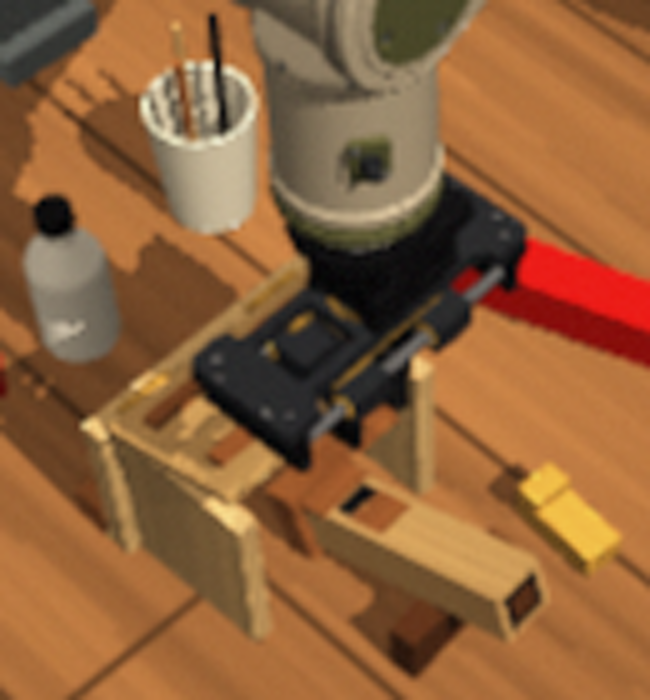

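View pics/wrist2.png

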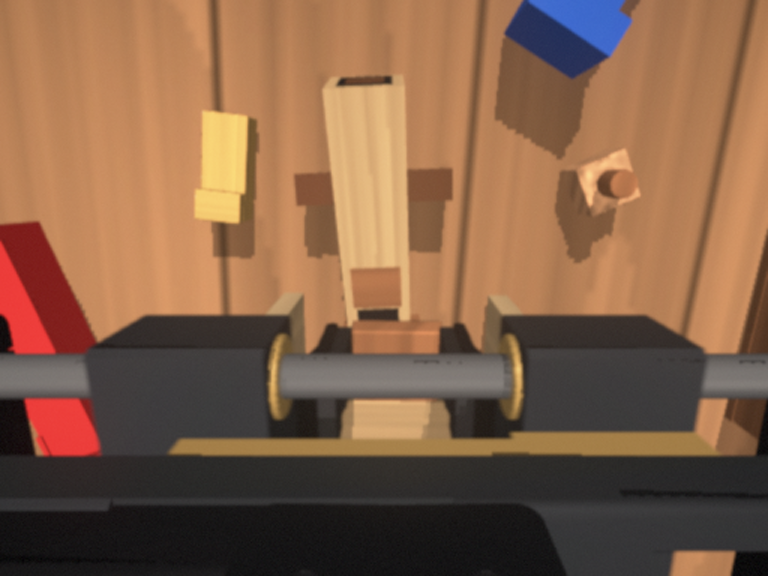

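Run:
```python
from h import *
np.set_printoptions(precision=4,suppress=True)
for n in("side","wrist"): snap(n,n+"3")
s=r.read_state();print(s["time"],s["ee_pos"],s["ft_force"],s["width"])
d=np.load("wrist2.npz");print(d["fx"],d["E"])
o,k=ray("wrist2",353/1.5,321/1.5);o,k2=ray("wrist2",440/1.5,321/1.5)
t=.034/np.linalg.norm(k-k2);print(o+k*t,o+k2*t)
p=np.load("stand.npy")
for z in(.15,.16,.17,.18): print(onz("wrist2",397/1.5,321/1.5,z), onz("wrist1",405/1.5,257/1.5,z))
crop("side3",240,100,350,210,6,"c6")
crop("wrist3",180,170,340,300,5,"c7")
```

```text
4.425 [ 0.5767 -0.0823  0.1695] [-0.3676 -0.0628 -0.0098] 0.01530619851734688
314.8912945257539 [[ 0.9989  0.046   0.0117  0.5739]
 [ 0.0474 -0.9692 -0.2416 -0.0168]
 [ 0.0002  0.2419 -0.9703  0.3473]
 [ 0.      0.      0.      1.    ]]
[ 0.5603 -0.0759  0.1716] [ 0.5942 -0.0743  0.1717]
[ 0.5779 -0.0822  0.15  ] [ 0.5794 -0.0799  0.15  ]
[ 0.5777 -0.0789  0.16  ] [ 0.5791 -0.078   0.16  ]
[ 0.5775 -0.0756  0.17  ] [ 0.5788 -0.0761  0.17  ]
[ 0.5773 -0.0723  0.18  ] [ 0.5785 -0.0743  0.18  ]
```

View pics/c6.png

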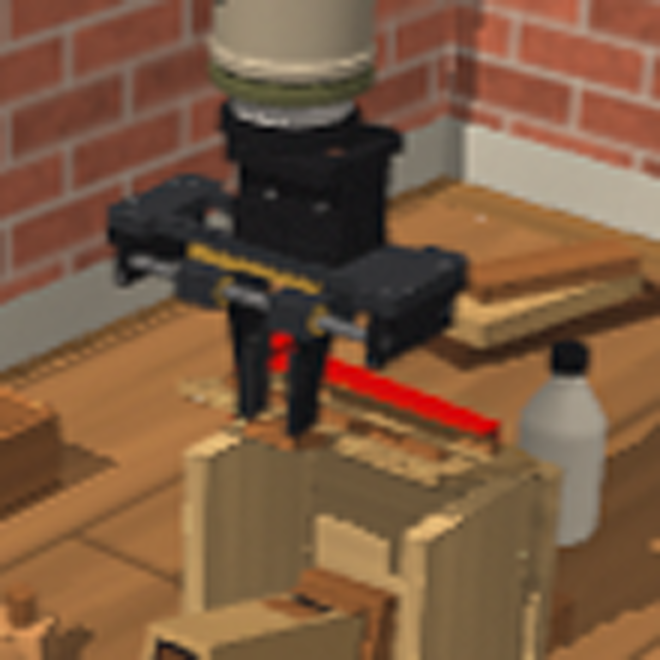

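View pics/c7.png

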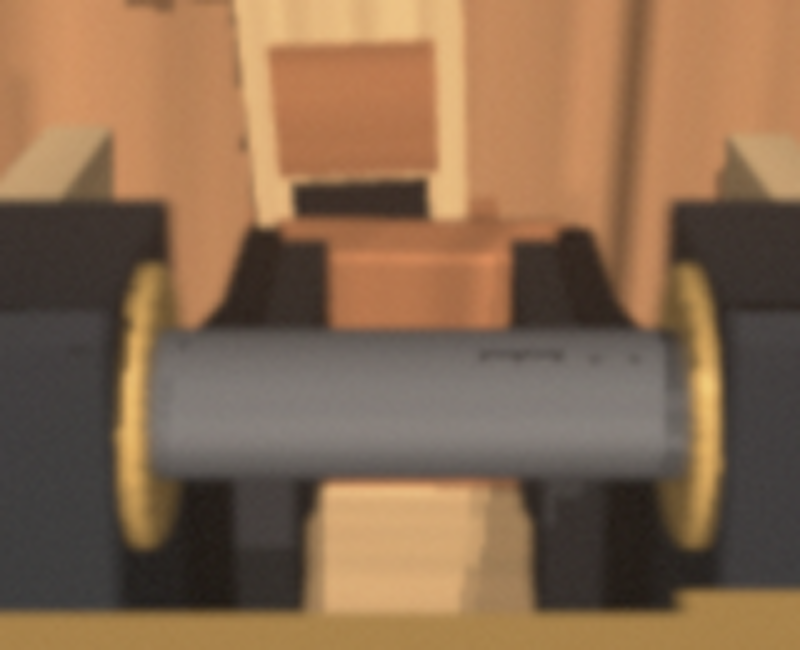

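Run:
```python
from h import *
from fit import T
p=np.load("stand.npy")
im=cv2.imread("pics/c6.png")
def q(P): 
    w=(proj("side3",P)-[240,100])*6; return tuple(int(x) for x in w)
e=.5767
for dx in(-.0077,.0077):
    cv2.circle(im,q((e+dx,-.0823,.1585)),4,(0,255,0),-1)
    cv2.circle(im,q((e+dx,-.0823,.1775)),4,(255,0,0),-1)
for a,col in((.1,(255,255,0)),(.2,(0,255,255)),(.3,(255,0,255))):
    c,s=np.cos(a),np.sin(a)
    P=[q(T(p,(-rr*c,y,132+rr*s))) for rr,y in((115,90),(115,17),(153,17),(153,-17),(115,-17),(115,-90))]
    cv2.polylines(im,[np.array(P)],False,col,1)
cv2.imwrite("pics/c8.png",im)
```

```text
(no output)
```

View pics/c8.png

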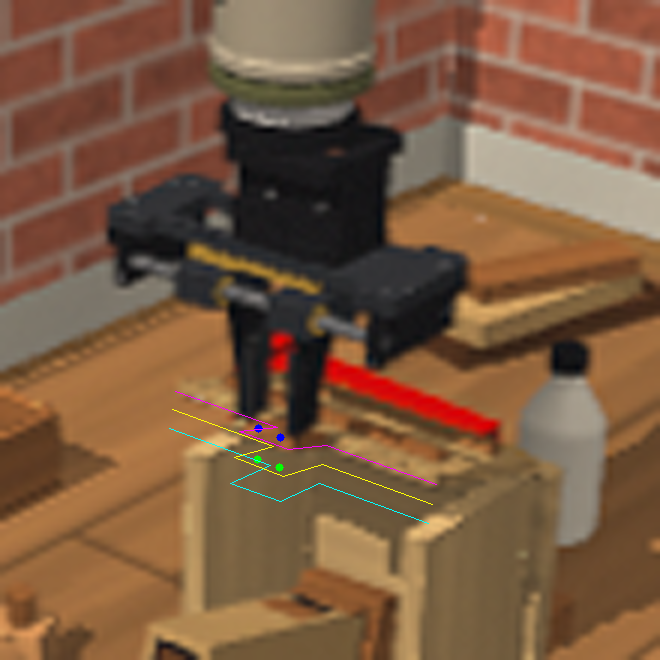

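Run:
```python
from h import *
crop("side1",255,60,345,150,7,"c9")
im=cv2.imread("pics/c9.png")
for z,col in((.3155,(0,255,0)),(.3345,(255,0,0)),(.2755+.1,(0,0,255))):
  for dx in(-.0436,.0436):
    w=(proj("side1",(.5715+dx,-.0785+.0465*dx,z))-[255,60])*7
    cv2.circle(im,tuple(int(x) for x in w),4,col,-1)
cv2.imwrite("pics/c9.png",im)
print(r.read_state()["width"],r.read_state()["time"])
```

```text
0.01530619851734688 4.425
```

View pics/c9.png

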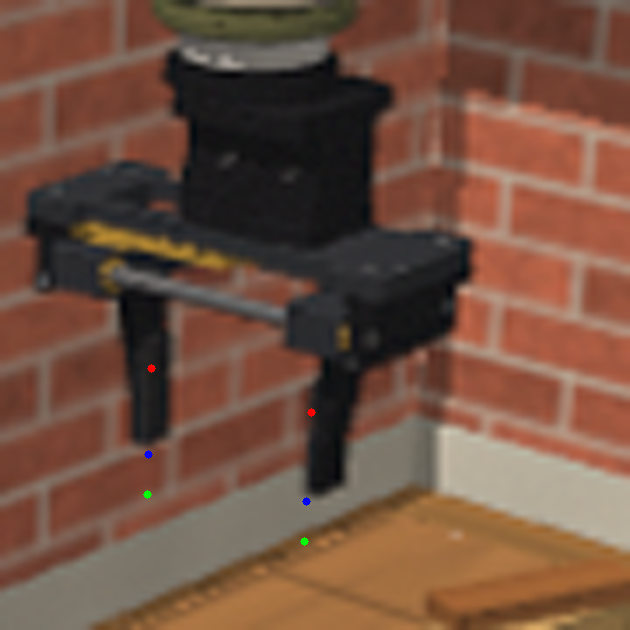

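Run:
```python
from h import *
crop("scene1",180,20,310,150,5,"d1")
im=cv2.imread("pics/d1.png")
for z,col in((.3155,(0,255,0)),(.3345,(255,0,0))):
  for dx in(-.0436,.0436):
    w=(proj("scene1",(.5715+dx,-.0785+.0465*dx,z))-[180,20])*5
    cv2.circle(im,tuple(int(x) for x in w),4,col,-1)
cv2.imwrite("pics/d1.png",im)
im=cv2.imread("pics/wrist1.png")
for z,col in((.3155,(0,255,0)),(.3345,(255,0,0))):
  for dx in(-.0436,.0436):
    w=(proj("wrist1",(.5715+dx,-.0785+.0465*dx,z)))*1.5
    print(w)
    cv2.circle(im,tuple(int(x) for x in w),4,col,-1)
cv2.imwrite("pics/d2.png",im)
```

```text
[290.80192818 325.71412605]
[498.14987207 325.65302754]
[280.15827042 341.94156769]
[508.69043761 341.87428503]
```

View pics/d1.png

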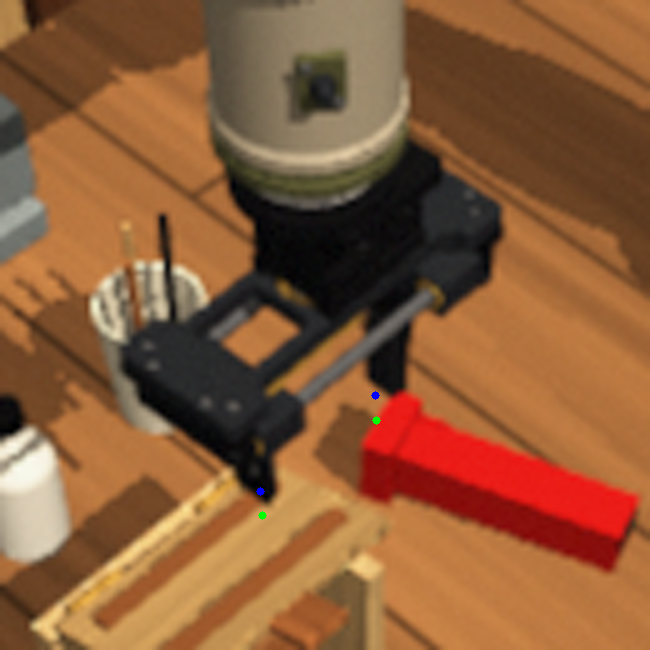

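View pics/d2.png

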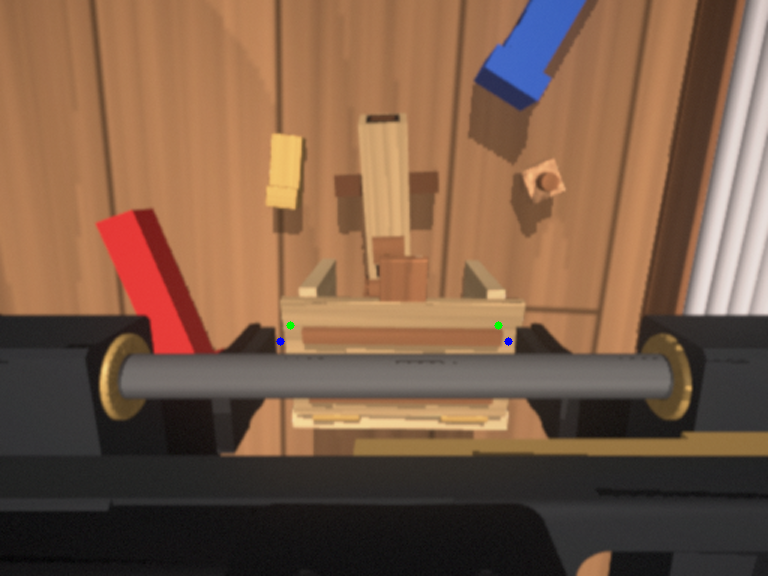

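Run:
```python
from h import *
np.set_printoptions(precision=4,suppress=True)
S=lambda u,v:("scene1",180+u/5,20+v/5)
D=lambda u,v:("side1",255+u/7,60+v/7)
a=tri(S(258,500),D(150,442));b=tri(S(395,393),D(325,492));print(a,b,(a+b)/2)
for P in(a,b):print(proj("wrist1",P)*1.5)
```

```text
[ 0.6181 -0.0759  0.3372] [ 0.5188 -0.0763  0.3393] [ 0.5685 -0.0761  0.3383]
[518.5953 343.3893]
[252.2416 334.7852]
```

Call:
drive_tool:
  moves: "0 0 0 0 0.3;0 0 0 0 0.3;0 0 0 0 0.3;0 0 0 0 0.3;0 0 0 0 0.3;0 0 -0.012 0 0.3;0 0 -0.011 0 0.3;0 0 0 0 0.3;0 0 0 0 1;0 0 0 0 1;0 0 0 0 1;0 0 0 0 1;0 0 0 0 1"
  newtons: 15

```text
time: 6.05
ee_pos: [0.5771, -0.0823, 0.1468]
eef_rot: [0.488, 0.512, -0.488, 0.512]
ft_force: [2.2, 0.5, -0.0]
width: 0.0337
```

Run:
```python
from h import *
np.set_printoptions(precision=4,suppress=True)
for n in("side","wrist"): snap(n,n+"4")
s=r.read_state();print(s["time"],s["ee_pos"],s["ft_force"],s["width"])
crop("side4",240,100,350,210,6,"c6b")
p=np.load("stand.npy");x=np.array([np.cos(p[2]),np.sin(p[2])])
R=.144;f=np.linspace(.33,1.9,17)
P=np.c_[(-R*np.cos(f))[:,None]*x,R*np.sin(f)];print(np.round(np.diff(P,axis=0),4))
```

```text
6.15 [ 0.5771 -0.0822  0.1468] [ 2.3599 -0.326   0.7193] 0.033974694278803196
[[ 0.0003 -0.0052  0.0131]
 [ 0.0003 -0.0065  0.0125]
 [ 0.0004 -0.0077  0.0119]
 [ 0.0004 -0.0088  0.011 ]
 [ 0.0005 -0.0098  0.0101]
 [ 0.0005 -0.0108  0.0091]
 [ 0.0006 -0.0116  0.008 ]
 [ 0.0006 -0.0123  0.0068]
 [ 0.0006 -0.013   0.0056]
 [ 0.0007 -0.0134  0.0043]
 [ 0.0007 -0.0138  0.003 ]
 [ 0.0007 -0.014   0.0016]
 [ 0.0007 -0.0141  0.0002]
 [ 0.0007 -0.0141 -0.0012]
 [ 0.0007 -0.0139 -0.0026]
 [ 0.0007 -0.0136 -0.0039]]
```

View pics/c6b.png

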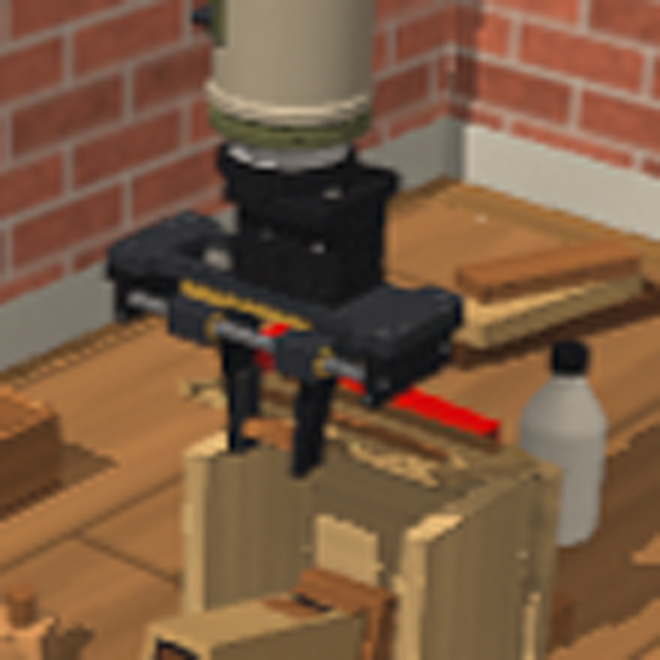

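Width reads 0.034, and the picture shows both fingers on either side of the tab, around (270,430). The grip is good, so I'll swing the first half of the arc.

Call:
drive_tool:
  moves: "0.0003 -0.0052 0.0131 0 1;0.0003 -0.0065 0.0125 0 1;0.0004 -0.0077 0.0119 0 1;0.0004 -0.0088 0.011 0 1;0.0005 -0.0098 0.0101 0 1;0.0005 -0.0108 0.0091 0 1;0.0006 -0.0116 0.008 0 1;0.0006 -0.0123 0.0068 0 1;0 0 0 0 1"

```text
time: 7.28
ee_pos: [0.5798, -0.157, 0.2298]
eef_rot: [0.488, 0.511, -0.489, 0.511]
ft_force: [-5.3, 1.5, 6.3]
width: 0.0339
```

Run:
```python
from h import *
np.set_printoptions(precision=4,suppress=True)
for n in("side",): snap(n,n+"5")
s=r.read_state();print(s["time"],s["ee_pos"],s["ft_force"],s["torque"],s["width"])
crop("side5",220,60,370,230,4,"e1")
```

```text
7.325 [ 0.5798 -0.1566  0.2296] [-5.2416  0.4823  4.6803] [ 0.1371  1.0569 -0.0908] 0.03368552156654445
```

View pics/e1.png

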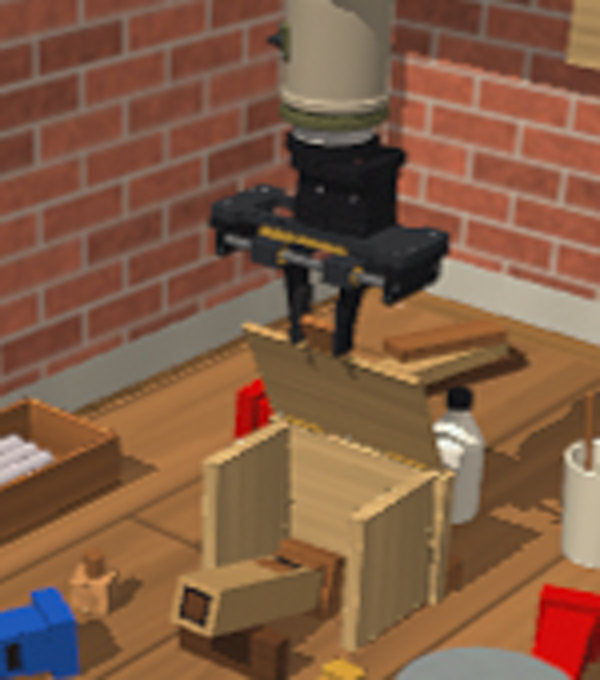

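Call:
drive_tool:
  moves: "-0.001 -0.013 0.0066 0 1;0 -0.0134 0.0053 0 1;0 -0.0138 0.003 0 1;0 -0.014 0.002 0 1;0 -0.0141 0.0002 0 1;0 -0.0141 -0.0012 0 1;0 -0.0139 -0.0026 0 1;0 -0.0136 -0.0036 0 1;0 0 0 0 1"

```text
time: 8.45
ee_pos: [0.5834, -0.2659, 0.2395]
eef_rot: [0.49, 0.51, -0.485, 0.515]
ft_force: [19.1, 1.1, -4.1]
width: 0.034
```

Run:
```python
from h import *
np.set_printoptions(precision=4,suppress=True)
for n in("side",): snap(n,n+"6")
s=r.read_state();print(s["time"],s["ee_pos"],s["ft_force"],s["torque"],s["width"])
crop("side6",220,60,370,230,4,"e2")
```

```text
8.5 [ 0.5834 -0.2654  0.2396] [19.1346  0.52   -4.2594] [ 0.1914 -4.255  -0.0578] 0.03373409268366892
```

View pics/e2.png

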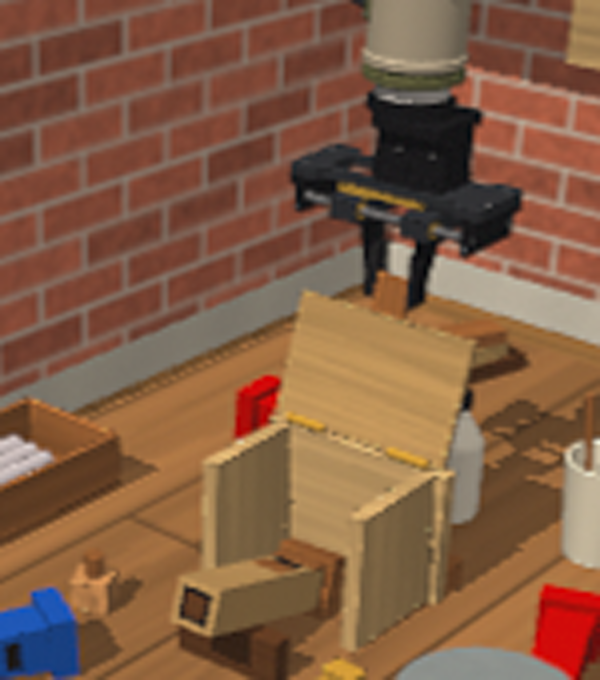

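Call:
drive_tool:
  moves: "0.003 0 0 0 1;0 0 0 0 0.2;0 0 0 0 0.2;0 0 0 0 0.2;0 0 0 0 0.2;0 0 0 0 0.2;0 0 0.03 0 0.2;0 0 0.04 0 0.2;0 0 0.04 0 0.2;0 0 0 0 0.2;0 0 0 0 0.2;0 0 0 0 0.2;0 0 0 0 0.2;0 0 0 0 0.2;0 0 0 0 0.2;0 0 0 0 0.2;0 0 0 0 0.2;0 0 0 0 0.2;0 0 0 0 0.2"

```text
time: 10.88
ee_pos: [0.5823, -0.2649, 0.3487]
eef_rot: [0.488, 0.512, -0.488, 0.512]
ft_force: [0.5, -0.7, -1.1]
width: 0.0699
```

Run:
```python
from h import *
np.set_printoptions(precision=4,suppress=True)
for n in("side","scene"): snap(n,n+"7")
s=r.read_state();print(s["time"],s["ee_pos"],s["ft_force"],s["width"])
crop("side7",220,60,370,230,4,"e3")
crop("scene7",150,70,300,220,5,"e4")
im=cv2.imread("pics/e3.png")
from fit import T
p=np.load("stand.npy")
for a in(1.6,1.85):
    c,sn=np.cos(a),np.sin(a)
    Q=[((proj("side7",T(p,(-rr*c,y,132+rr*sn)))-[220,60])*4).astype(int) for rr,y in((0,90),(115,90),(115,17),(153,17),(153,-17),(115,-17),(115,-90),(0,-90))]
    cv2.polylines(im,[np.array(Q)],False,(255,0,255) if a<1.7 else (255,255,0),1)
cv2.imwrite("pics/e3.png",im)
```

```text
10.975 [ 0.5823 -0.2649  0.3487] [ 0.1389  0.4137 -0.013 ] 0.06931635527909182
```

View pics/e3.png

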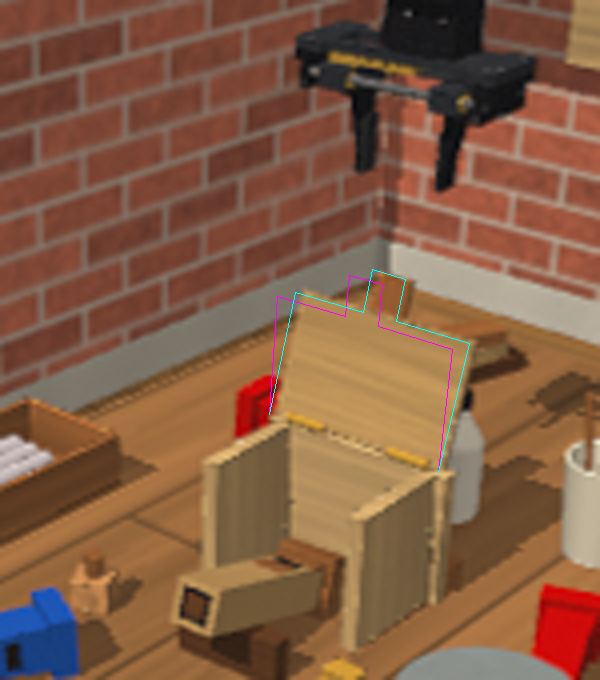

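View pics/e4.png

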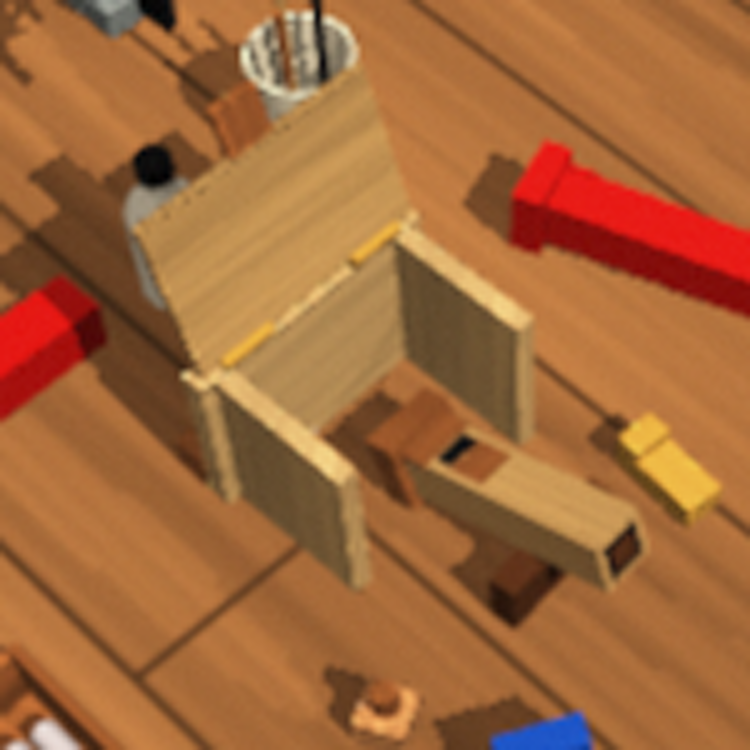

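```bash
cat > pf.py <<'E'
from h import *
from scipy.optimize import least_squares
np.set_printoptions(precision=4,suppress=True)
S=lambda u,v:("scene7",150+u/5,70+v/5)
D=lambda u,v:("side7",220+u/4,60+v/4)
C=[((20,20,190),S(599,545)),((20,-20,190),S(640,510)),((-20,-20,190),S(647,550)),((-20,20,190),S(610,587)),
((28,28,0),S(368,437)),((28,-28,0),S(420,390)),((28,-28,22),S(468,422)),
((20,20,190),D(178,578)),((20,-20,190),D(218,592)),((-20,-20,190),D(212,635)),((-20,20,190),D(172,620)),((28,-28,0),D(342,558)),((28,28,0),D(286,540))]
def TP(q,l):
    hx,hy,yaw,th=q   # heel xy, yaw of horizontal pipe dir, elevation
    d=np.array([np.cos(yaw)*np.cos(th),np.sin(yaw)*np.cos(th),np.sin(th)])
    x=np.array([-np.cos(yaw)*np.sin(th),-np.sin(yaw)*np.sin(th),np.cos(th)])
    y=np.cross(d,x); l=np.array(l)/1000.
    return np.array([hx,hy,0])+x*(l[0]+.028)+y*l[1]+d*l[2]
f=lambda q:np.concatenate([proj(t[0],TP(q,l))-t[1:] for l,t in C])
o=least_squares(f,[.57,-.15,1.6,.28],loss="soft_l1");print(o.x,np.degrees(o.x[2:]));print(f(o.x).reshape(-1,2))
q=o.x;np.save("pipe.npy",q)
p=np.load("stand.npy")
inv=lambda P:np.array([[np.cos(p[2]),np.sin(p[2])],[-np.sin(p[2]),np.cos(p[2])]])@(P[:2]-p[:2])
for n,l in(("heel",(-28,0,0)),("headlow",(-20,0,190)),("headtop",(20,0,190)),("mid165",(0,0,165))):
    P=TP(q,l);print(n,P,inv(P))
E
python3 pf.py
```

```text
[ 0.5695 -0.1436  1.67    0.3042] [95.6854 17.4269]
[[-0.0682  0.2292]
 [-0.0631 -1.5219]
 [ 1.0717 -0.844 ]
 [ 0.4884  0.414 ]
 [-0.3956  0.6012]
 [ 0.5679 -0.9525]
 [-4.2474 -5.2095]
 [-0.3597 -0.5206]
 [-0.1975 -0.1512]
 [-1.1271  0.7987]
 [-1.1854  0.5425]
 [-0.0507 -0.4223]
 [ 0.5557 -0.6554]]
heel [ 0.5695 -0.1436  0.    ] [-0.0762 -0.0074]
headlow [0.5518 0.0344 0.0645] [-0.2549 -0.0164]
headtop [0.553  0.0225 0.1027] [-0.2429 -0.0158]
mid165 [0.5547 0.0047 0.0761] [-0.2251 -0.0149]
```

Call:
drive_tool:
  moves: "-0.004 0.045 0 0.5 0;-0.004 0.045 0 0.5 0;-0.004 0.045 0 0.5 0;-0.004 0.045 0 0.5 0;-0.005 0.047 0 0.5 0;-0.005 0.046 0 0.5 0;0 0 -0.04 0 0;0 0 -0.04 0 0;0 0 -0.04 0 0;0 0 -0.04 0 0;0 0 0 0 0;0 0 0 0 0"
  newtons: 8

```text
time: 12.48
ee_pos: [0.5571, 0.0083, 0.1905]
eef_rot: [0.475, 0.524, -0.474, 0.525]
ft_force: [-0.4, -0.7, 1.2]
width: 0.0871
```

Run:
```python
from h import *
np.set_printoptions(precision=4,suppress=True)
for n in("side","wrist"): snap(n,n+"8")
s=r.read_state();print(s["time"],s["ee_pos"],s["ft_force"],s["width"])
crop("side8",200,60,350,230,4,"f1")
```

```text
12.575 [0.5574 0.0083 0.1907] [-0.7058  0.2092 -0.0249] 0.08711752402466322
```

View pics/f1.png

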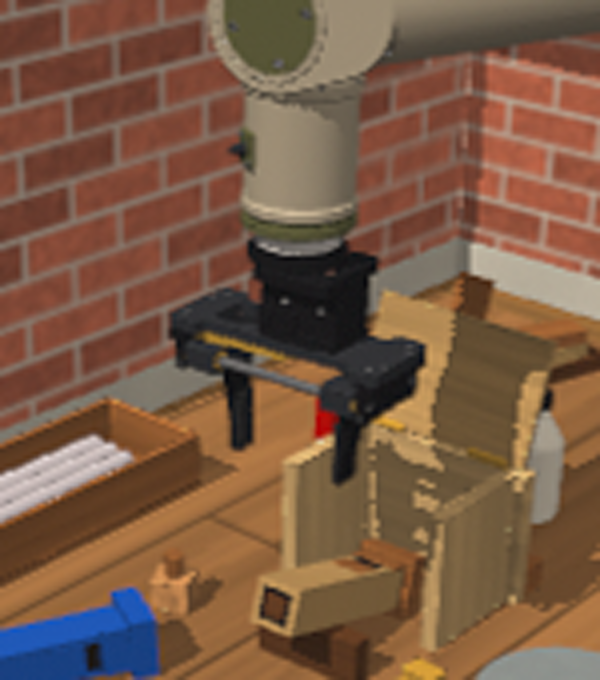

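View pics/wrist8.png

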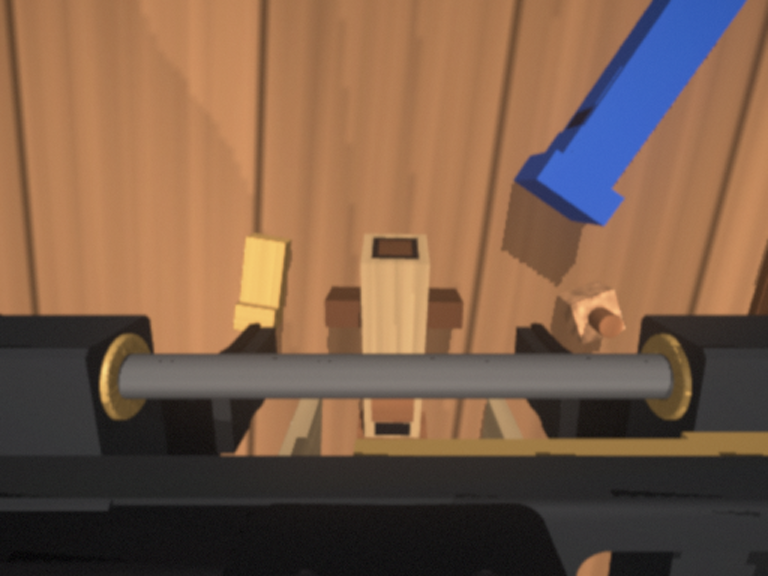

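Call:
drive_tool:
  moves: "0 0 0 0 0.25;0 0 0 0 0.25;0 0 -0.035 0 0.25;0 0 -0.035 0 0.25;0 0 -0.035 0 0.25;0 0 -0.02 0 0.25;0 0 -0.013 0 0.25;0 0 0 0 0.25;0 0 0 0 1;0 0 0 0 1;0 0 0 0 1;0 0 0 0 1;0 0 0 0 1"
  newtons: 8

```text
time: 14.2
ee_pos: [0.5564, 0.0081, 0.0509]
eef_rot: [0.474, 0.524, -0.474, 0.525]
ft_force: [0.5, -0.4, 2.1]
width: 0.04
```

Run:
```python
from h import *
np.set_printoptions(precision=4,suppress=True)
for n in("side","wrist"): snap(n,n+"9")
s=r.read_state();print(s["time"],s["ee_pos"],s["ft_force"],s["torque"],s["width"])
crop("side9",200,60,350,230,4,"f2")
q=np.load("pipe.npy");u=np.array([np.cos(q[2]),np.sin(q[2])])
R=.1723;f=np.radians(np.linspace(25.8,99.3,21))
P=np.c_[(R*np.cos(f))[:,None]*u,R*np.sin(f)];print(np.round(np.diff(P,axis=0),4))
```

```text
14.3 [0.5565 0.0081 0.0509] [-1.6445  0.6036  2.389 ] [-0.0547  0.0698  0.0183] 0.04008832715946584
[[ 0.0005 -0.0051  0.0098]
 [ 0.0006 -0.0057  0.0094]
 [ 0.0006 -0.0063  0.0091]
 [ 0.0007 -0.0069  0.0086]
 [ 0.0007 -0.0074  0.0082]
 [ 0.0008 -0.0079  0.0077]
 [ 0.0008 -0.0084  0.0071]
 [ 0.0009 -0.0088  0.0066]
 [ 0.0009 -0.0092  0.006 ]
 [ 0.001  -0.0096  0.0054]
 [ 0.001  -0.0099  0.0048]
 [ 0.001  -0.0102  0.0041]
 [ 0.001  -0.0104  0.0035]
 [ 0.0011 -0.0106  0.0028]
 [ 0.0011 -0.0108  0.0021]
 [ 0.0011 -0.0109  0.0014]
 [ 0.0011 -0.011   0.0007]
 [ 0.0011 -0.011  -0.    ]
 [ 0.0011 -0.011  -0.0007]
 [ 0.0011 -0.0109 -0.0014]]
```

View pics/f2.png

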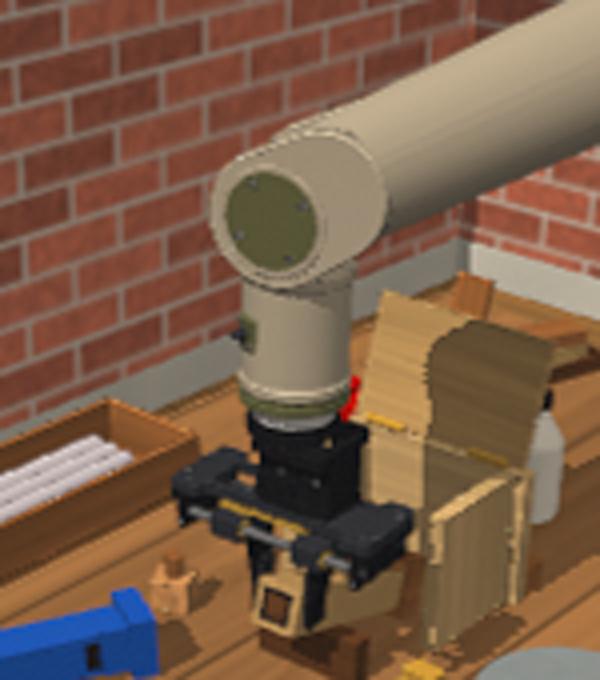

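View pics/wrist9.png

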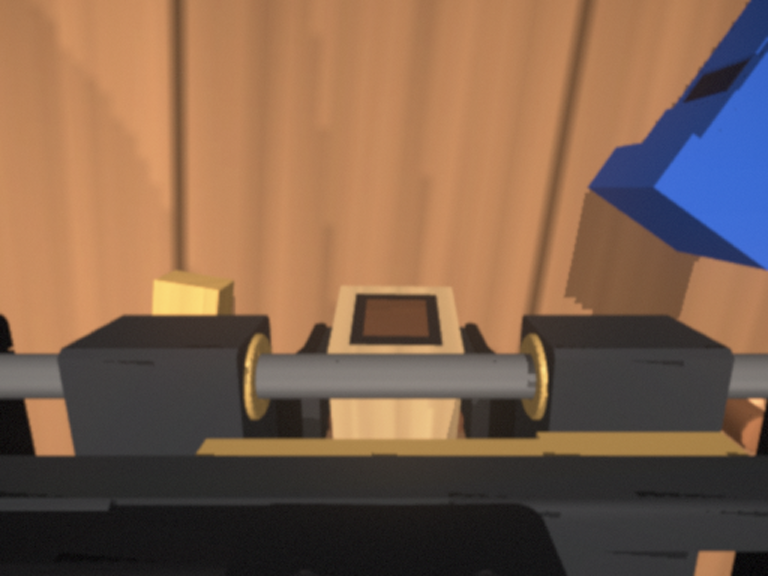

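Call:
drive_tool:
  moves: "0.0005 -0.0051 0.0098 0 1;0.0006 -0.0057 0.0094 0 1;0.0006 -0.0063 0.0091 0 1;0.0007 -0.0069 0.0086 0 1;0.0007 -0.0074 0.0082 0 1;0.0008 -0.0079 0.0077 0 1;0 0 0 0 1;0 0 0 0 1"
  newtons: 6

```text
time: 15.3
ee_pos: [0.5602, -0.0311, 0.1033]
eef_rot: [0.474, 0.524, -0.474, 0.525]
ft_force: [-0.1, -0.7, -1.1]
width: 0.0401
```

Run:
```python
from h import *
np.set_printoptions(precision=4,suppress=True)
for n in("side","scene"): snap(n,n+"10")
s=r.read_state();print(s["time"],s["ee_pos"],s["ft_force"],s["torque"],s["width"])
crop("side10",200,80,350,230,4,"f3")
crop("scene10",170,80,300,220,5,"f4")
```

```text
15.4 [ 0.5601 -0.0309  0.1032] [ 0.8896 -0.5083 -0.3046] [-0.2251 -0.1724  0.0634] 0.039944058867768265
```

View pics/f3.png

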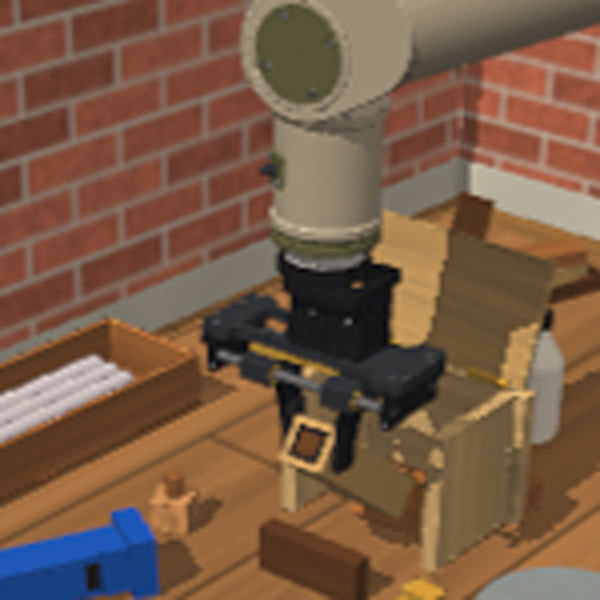

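View pics/f4.png

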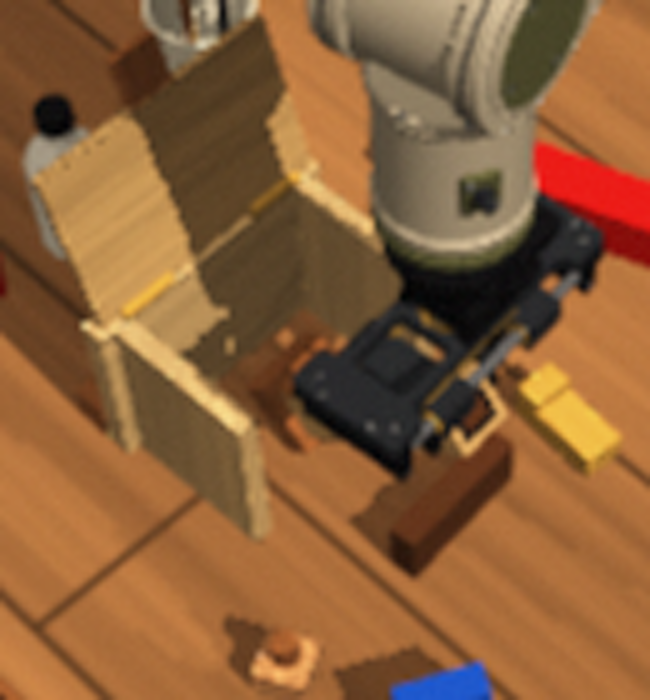

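Call:
drive_tool:
  moves: "0.0008 -0.0084 0.0071 0 1;0.0009 -0.0088 0.0066 0 1;0.0009 -0.0092 0.006 0 1;0.001 -0.0096 0.0054 0 1;0.001 -0.0099 0.0048 0 1;0.001 -0.0102 0.0041 0 1;0 0 0 0 1;0 0 0 0 1"

```text
time: 16.4
ee_pos: [0.5658, -0.087, 0.1374]
eef_rot: [0.474, 0.525, -0.474, 0.525]
ft_force: [-0.4, 0.1, -0.8]
width: 0.0403
```

Run:
```python
from h import *
np.set_printoptions(precision=4,suppress=True)
for n in("side","scene"): snap(n,n+"11")
s=r.read_state();print(s["time"],s["ee_pos"],s["ft_force"],s["torque"],s["width"])
crop("side11",200,80,350,230,4,"g3")
crop("scene11",170,80,300,220,5,"g4")
```

```text
16.5 [ 0.5658 -0.0868  0.1374] [ 0.4416  0.2142 -0.588 ] [-0.2035 -0.0501  0.0136] 0.03947478045761496
```

View pics/g3.png

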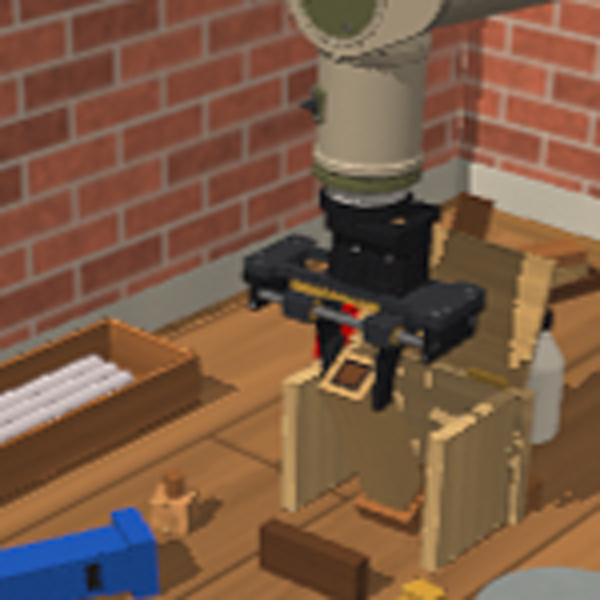

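View pics/g4.png

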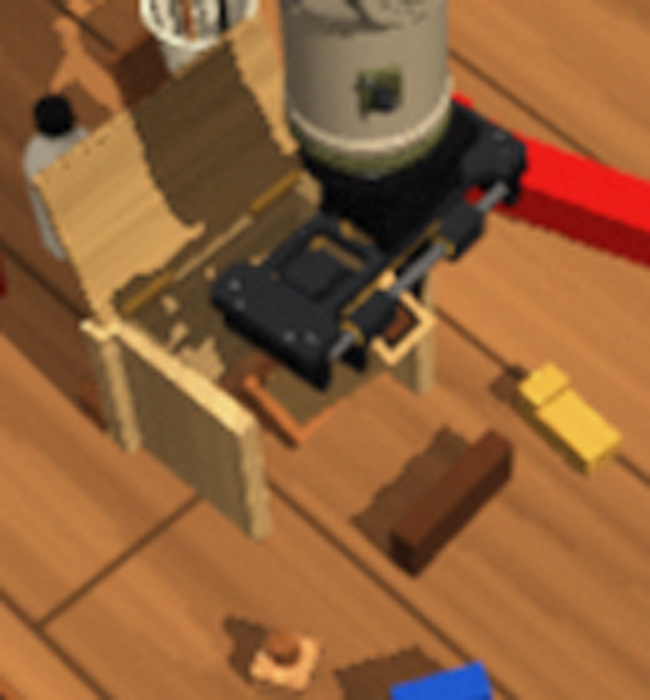

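Call:
drive_tool:
  moves: "0.001 -0.0104 0.0035 0 1;0.0011 -0.0106 0.0028 0 1;0.0011 -0.0108 0.0021 0 1;0.0011 -0.0109 0.0014 0 1;0.0011 -0.011 0.0007 0 1;0.0011 -0.011 0 0 1;0.0006 -0.006 0 0 1;0 0 0 0 1;0 0 0 0 1"

```text
time: 17.62
ee_pos: [0.5728, -0.1575, 0.1478]
eef_rot: [0.474, 0.525, -0.474, 0.524]
ft_force: [0.2, 0.3, -2.9]
width: 0.0396
```

Run:
```python
from h import *
np.set_printoptions(precision=4,suppress=True)
for n in("side","scene","wrist"): snap(n,n+"12")
s=r.read_state();print(s["time"],s["ee_pos"],s["ft_force"],s["torque"],s["width"])
crop("side12",240,80,350,230,4,"h3")
crop("scene12",170,80,300,220,5,"h4")
```

```text
17.775 [ 0.5728 -0.1575  0.1479] [ 0.3115  0.1626 -2.5305] [ 0.0691 -0.1375 -0.016 ] 0.03985038010694305
```

View pics/h3.png

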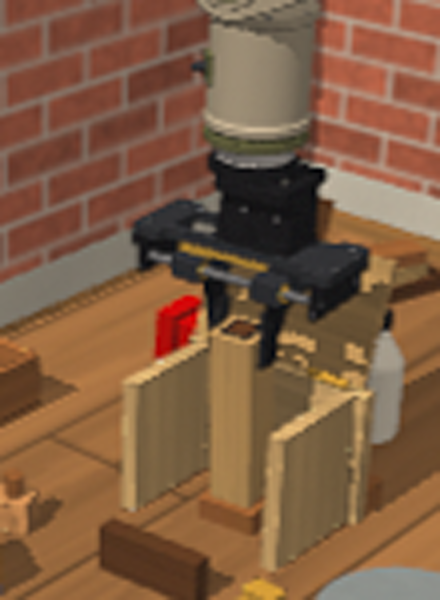

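View pics/h4.png

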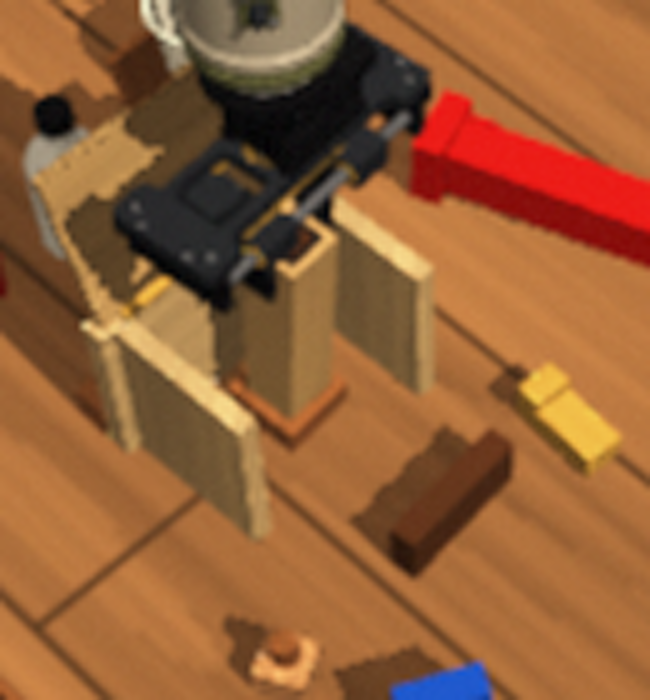

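Call:
drive_tool:
  moves: "0.0003 -0.003 -0.0015 0 1;0.0003 -0.003 -0.0015 0 1;0 0 0 0 1;0 0 0 0 1"

```text
time: 18.27
ee_pos: [0.5742, -0.1649, 0.1462]
eef_rot: [0.475, 0.523, -0.474, 0.525]
ft_force: [-1.8, -0.7, 5.6]
width: 0.0403
```

Run:
```python
from h import *
np.set_printoptions(precision=4,suppress=True)
for n in("side","scene"): snap(n,n+"13")
s=r.read_state();print(s["time"],s["ee_pos"],s["ft_force"],s["torque"],s["width"])
crop("side13",270,140,330,220,9,"i3")
crop("scene13",205,115,255,175,12,"i4")
```

```text
18.375 [ 0.5743 -0.1649  0.1463] [-0.72   -2.1099  5.8506] [-0.3311  0.1919  0.0342] 0.04002883938453814
```

View pics/i3.png

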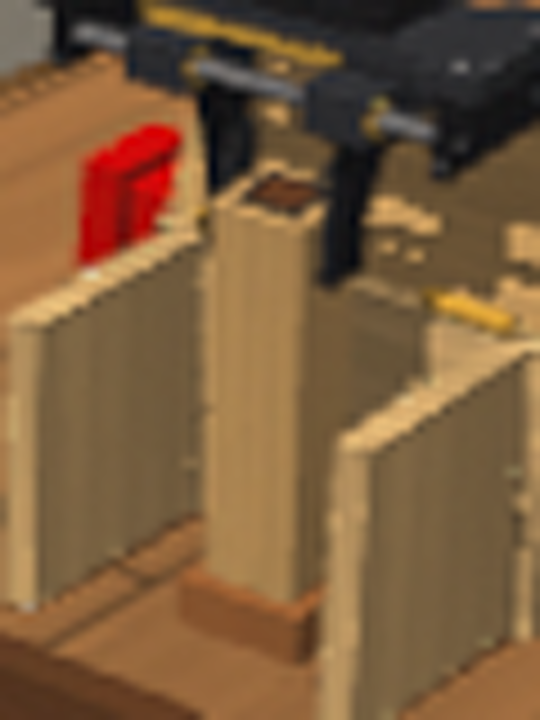

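View pics/i4.png

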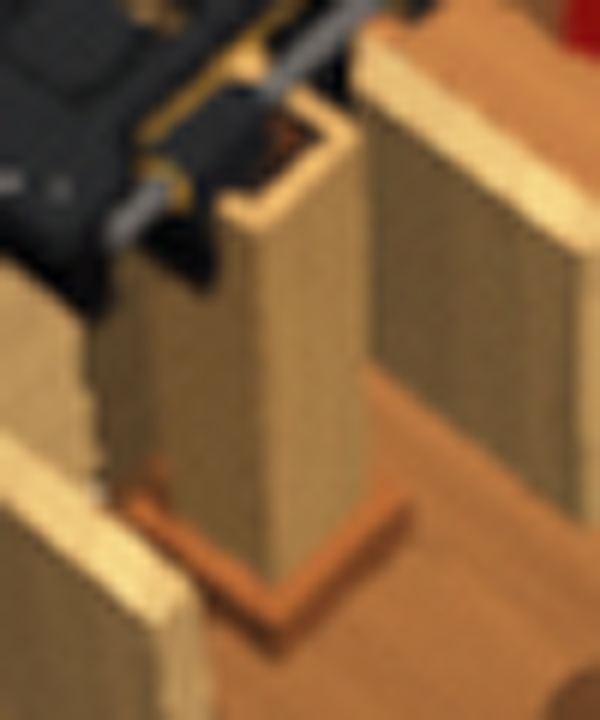

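Call:
drive_tool:
  moves: "0 0.001 0.001 0 1;0 0 0 0 1;0 0 0 0 0.4;0 0 0 0 0.2;0 0 0 0 0.2;0 0 0 0 0.1;0 0 0 0 0.1;0 0 0 0 0.1"

```text
time: 19.38
ee_pos: [0.5735, -0.163, 0.1459]
eef_rot: [0.474, 0.524, -0.474, 0.524]
ft_force: [0.1, 0.4, 0.4]
width: 0.0777
```

Run:
```python
from h import *
np.set_printoptions(precision=4,suppress=True)
for n in("side","scene"): snap(n,n+"14")
s=r.read_state();print(s["time"],s["ee_pos"],s["ft_force"],s["torque"],s["width"])
crop("side14",270,120,330,220,6,"j3")
crop("scene14",205,105,255,175,8,"j4")
a=cv2.imread("pics/j3.png");b=cv2.imread("pics/j4.png");h=560
cv2.imwrite("pics/j5.png",np.hstack([a[:h],b[:h]]))
```

```text
19.475 [ 0.5735 -0.163   0.146 ] [-0.0614  0.6828 -0.3144] [ 0.021  -0.0767  0.0453] 0.07824021779059792
```

View pics/j5.png

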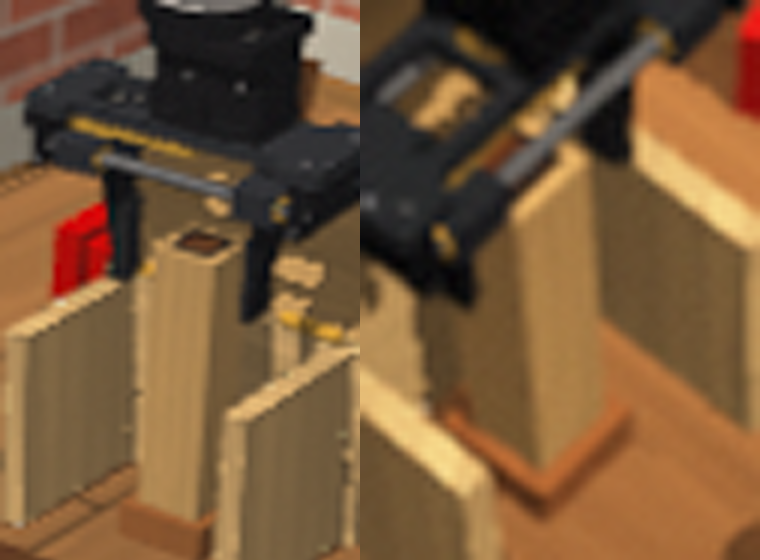

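The pipe stands free between the open fingers. Next I'll lift straight up, back off and let everything settle.

Call:
drive_tool:
  moves: "0 0 0.02 0 0.1;0 0 0.035 0 0.1;0 0 0.04 0 0.1;0 0 0.04 0 0.1;0 0 0.04 0 0.1;-0.02 0.045 0.01 0 0.1;-0.02 0.045 0.01 0 0.1;-0.02 0.045 0 0 0.1;-0.02 0.045 0 0 0.1;-0.02 0.045 0 0 0.1;-0.02 0.045 0 0 0.1;0 0 0 0 0.1;0 0 0 0 0.1;0 0 0 0 0.1;0 0 0 0 0.1"

```text
time: 21.35
ee_pos: [0.4538, 0.1062, 0.3408]
eef_rot: [0.475, 0.524, -0.475, 0.524]
ft_force: [0.8, 0.2, 0.6]
width: 0.078
```

Run:
```python
from h import *
np.set_printoptions(precision=4,suppress=True)
for n in("side","scene"): snap(n,n+"15")
s=r.read_state();print(s["time"],s["ee_pos"],s["ft_force"],s["width"])
crop("side15",250,120,350,230,6,"k3")
crop("scene15",165,75,265,185,6,"k4")
```

```text
21.45 [0.4537 0.1066 0.3408] [0.1811 0.018  0.4345] 0.0785240598971213
```

View pics/k3.png

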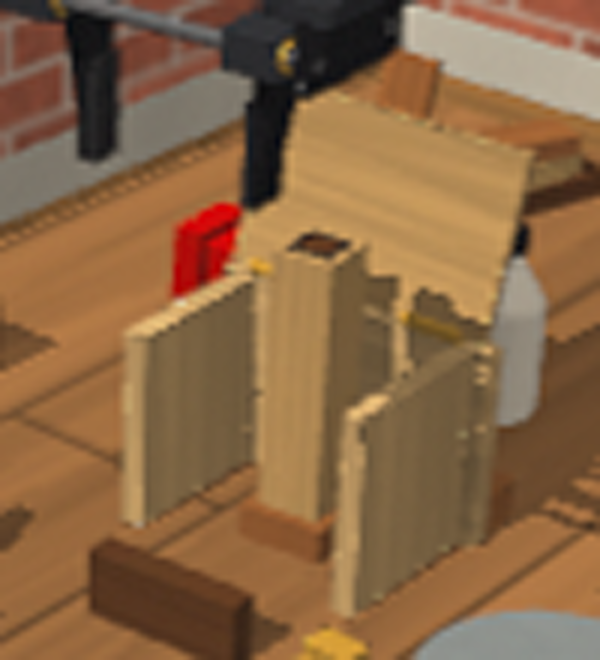

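View pics/k4.png

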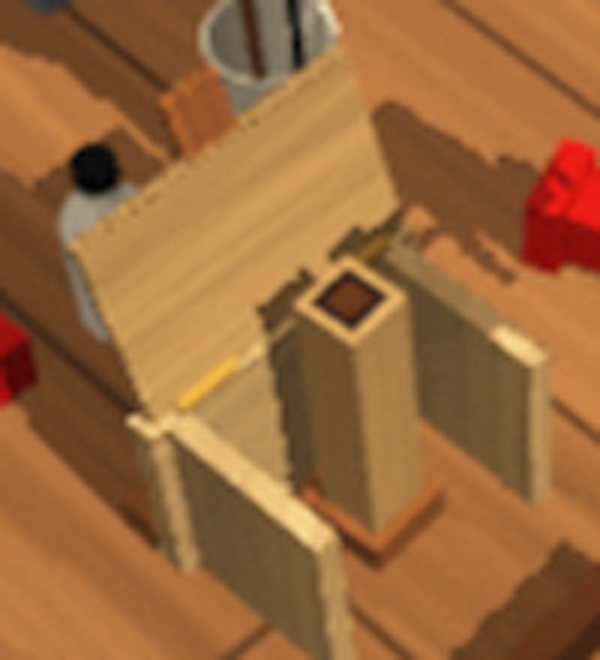

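View pics/scene15.png

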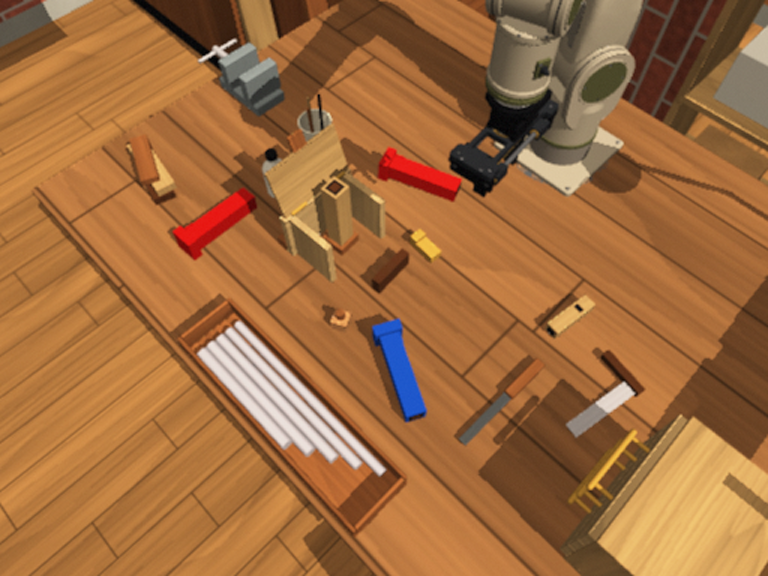

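Run:
```python
from h import *
np.set_printoptions(precision=4,suppress=True)
p=np.load("stand.npy")
inv=lambda P:np.array([[np.cos(p[2]),np.sin(p[2])],[-np.sin(p[2]),np.cos(p[2])]])@(P[:2]-p[:2])
P=onz("scene15",165+352/6,75+302/6,.19);print("head",P,inv(P))
Q=tri(("scene15",165+355/6,75+345/6),("side15",250+325/6,120+262/6));print("front corner head",Q,inv(Q))
Q=tri(("scene15",165+380/6,75+565/6),("side15",250+240/6,120+525/6));print("foot?",Q)
c=onz("scene15",165+380/6,75+530/6,.022);print("pipe front -> base at foot top",c,inv(c))
ticket.close_job()
```

```text
head [ 0.5745 -0.1675  0.19  ] [-0.0522 -0.0035]
front corner head [ 0.5742 -0.1706  0.1707] [-0.0491 -0.0039]
foot? [ 0.5958 -0.1419  0.0049]
pipe front -> base at foot top [ 0.5886 -0.1473  0.022 ] [-0.0716  0.0115]
the job is handed in; nothing more can be done
```

The pipe is standing on its own between the stand's cheeks, the cover is up, and I've handed the job in at about 21.5 s of the 54 s allowed.

- **Cover:** I gripped the tab, swung the cover to about 1.87 rad (measured from the images) and let go. It stayed there untouched for more than 1 s while the pipe still lay, and it is still up in the last pictures.
- **Pipe:** I tipped it up about its heel with a light grip, set it on its foot, opened the fingers and backed the gripper away. Its head centre measures x = -0.052 m, y = -0.004 m in the stand's frame, so it is well inside the allowed zone. It looks upright and flat on its foot.
- **Other things on the bench:** They look unmoved in the final overall picture; I compared this by eye and did not measure it.

**Checks that failed or disagreed:**
- **First grip on the tab:** It closed above the tab and missed it. In the images the fingertips sit about 20 mm higher than the stated offset from the TCP, so I lowered the gripper by 23 mm and the second grip held.
- **Side force on the cover:** While I held it at the end of the swing, the wrist force sensor read about 19 N sideways. It was gone after release.
- **Heel of the pipe:** The wrist briefly carried the pipe's full weight near upright, so the heel may have lifted a little. No lift showed in the pictures.
- **Final upright check:** Two of the corner triangulations did not agree (one head corner came out at 0.171 m instead of 0.19 m), probably because I mismatched the corners. Upright therefore rests on the pictures and on the pipe standing free.

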